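# Point out the undersized egg and where it goes, then log it

## Task

Show your colleague which egg to sort out and where to put it: with the fingers pointing down and the fingertips 1 to 4 cm above, point at the middle of the smallest egg in the tray for two seconds, then in the same way at the middle of the empty dish for two seconds. Then log it by pressing the large button of the counter fully down and letting it come back up, and leave the robot clear of everything. Do not touch the eggs, the tray, the dishes or anything loose, do not press the small button, and do not bring the fingertips down close above any other egg or the dish with the stopper, not even in passing.

Things in the scene. Friction and masses are not known exactly. Their poses are not given: they have to be found in the camera images.
- tray: fixed black egg tray, 185 (its x) by 128 (its y) by 22 mm high, on the work surface; origin at the centre of its underside; six round pockets (42 mm wide, 12 mm deep) in 3 rows along its x, 2 along its y, 58 mm apart; one egg stands in each
- egg_small_top (a point): the small egg: brown, 32 mm wide and 41 mm tall, clearly smaller than the five others, loose in one pocket of the tray (which one varies); this point is its top end, about 51 mm above the work surface; z up
- egg_1_top (a point): top end of one of the five ordinary eggs: brown, 44 mm wide and 57 mm tall, loose in a pocket of the tray, top about 67 mm above the work surface; z up
- egg_1: that ordinary egg; origin at the centre of its underside
- egg_2_top (a point): top end of one of the five ordinary eggs: brown, 44 mm wide and 57 mm tall, loose in a pocket of the tray, top about 67 mm above the work surface; z up
- egg_2: that ordinary egg; origin at the centre of its underside
- egg_3_top (a point): top end of one of the five ordinary eggs: brown, 44 mm wide and 57 mm tall, loose in a pocket of the tray, top about 67 mm above the work surface; z up
- egg_3: that ordinary egg; origin at the centre of its underside
- egg_4_top (a point): top end of one of the five ordinary eggs: brown, 44 mm wide and 57 mm tall, loose in a pocket of the tray, top about 67 mm above the work surface; z up
- egg_4: that ordinary egg; origin at the centre of its underside
- egg_5_top (a point): top end of one of the five ordinary eggs: brown, 44 mm wide and 57 mm tall, loose in a pocket of the tray, top about 67 mm above the work surface; z up
- egg_5: that ordinary egg; origin at the centre of its underside
- egg_small: the small egg; origin at the centre of its underside
- dish_empty_rim (a point): the empty dish: round, shallow, white porcelain, 90 mm across the rim and 22 mm high, loose on the work surface; this point is the centre of its mouth at rim height; z up
- dish_stopper_rim (a point): the other dish, of the same make and size, with a black stopper standing in it; this point is the centre of its mouth at rim height; z up
- dish_empty: the empty dish; origin at the centre of its underside
- dish_stopper: the dish with the stopper in it; origin at the centre of its underside
- stopper: black rubber stopper, 30 mm wide, 24 mm tall, loose in the other dish; origin at the centre of its underside
- counter: fixed white desk counter, 90 (its x) by 150 (its y) by 34 mm high, with a dark display strip along its far edge and two black push buttons on top, 80 mm apart along its y (the large one towards +y); origin at the centre of its underside
- tally_top (a point): centre of the top of the large (32 mm wide) button, which logs one egg; 56 mm above the work surface when up; pressed straight down
- tally (a joint): travel of the large button in m: 0 is up, 0.006 fully down; a spring pushes it back, 4 N when fully down
- clear (a joint): travel of the small (16 mm wide) button, which clears the count: 0 is up, 0.005 fully down; not to be pressed
- bottle: brown glass bottle with a black cap, 64 mm wide, 130 mm tall, loose; origin at the centre of its underside
- syringe: empty plastic syringe without needle, about 140 mm long, 34 mm wide and 24 mm high, lying loose; origin on the work surface under its barrel, about mid-length
Not all that is in view belongs to the job. Several things have the shape of the counter; the one meant has the colours described above.

How it is judged:
By the outcome, as a careful person would: the job done as asked, in the order asked, and still so for the second after the job is handed in, with the robot touching nothing.
It also fails if it takes over 48 s, if anything falls off the work surface, if the arm or the gripper's body presses on something with over 40 N, if the wrist force passes 120 N, or if a joint passes its speed limit or range.

## Robot

A 6-joint arm with a two-finger parallel gripper is mounted at the origin on the work surface. World frame = base frame: x ahead of the robot, y to its left, z up, the work surface at z = 0. Lengths are in m, angles in rad, forces in N, time in s.
With the tool pointing down it reaches from about 0.2 to 0.875 m from the base axis. Payload 3.4 kg.
Tool frame: the origin (TCP) lies between the finger pads, 19 mm behind the fingertips; this is the grasp point; z points along the fingers, y is the line along which they close (so a half turn about z gives the same grasp; the last joint's range is limited). The gripper opens to 94 mm and grips with 3 to 60 N. Pads are 16 mm wide; open, the fingers measure 119 mm over their backs; the gripper's body (75 mm by 177 mm) begins 78 mm behind the grasp point.
Start: joints at [1.014, 0.276, 1.505, -0, 1.361, -0.121], TCP at [0.243, 0.521, 0.224] pointing down, gripper open.
Joint ranges: [-2.89, 2.89], [-0.75, 2.08], [0.22, 2.7], [-1.18, 4.32], [0.11, 2.71], [-2.7, 2.7]. Speed limits (rad/s): [2.57, 2.57, 3.14, 3.14, 3.14, 3.14].

## Interface

Orientations are given as a unit quaternion [w, x, y, z].
In Python, from plant import r, gripper_to, inverse_kinematics, vision, models, telemetry gives the robot as it stands. Calls block until the motion is done:
- r.move_to(position, orientation): joint-space move of the TCP to a pose.
- r.move_l(position, rot=None, vel=0.15, guard=None): straight line of the TCP; rot=None keeps the orientation; vel is the mean speed in m/s. With guard (N) it stops when the force on the tool has changed by that much, and returns True; else False.
- r.movej(angles): joint-space move.
- gripper_to(opening, f_grip=None): finger opening in m; f_grip is the grip in N (None keeps the last); returns when the fingers have stopped.
- r.hold(seconds).
- inverse_kinematics(position, orientation): joint angles nearest the present ones, or None.
- vision.snapshot(name): name is "scene" or "top" or "wrist"; returns the picture (420x560x3 uint8, red, green, blue); there is no depth.
- vision.get_calibration(name): a dict with "fx", "fy", "cx", "cy" (pixels), "position" and "orientation" of the camera in the world. Camera axes: x right, y down, z forward; pixel columns grow to the right and rows downward; lengths in m; the calibration is good to about 2 mm. A picture is of the moment at which its call begins: read the wrist's pose just before it. get_calibration takes no time and is no camera call; for the wrist camera it gives the pose at the moment of the call.
A pose or a line that the arm cannot do raises r.PlanningError and nothing moves.
- r.sign_off(): hands the job in; it is judged then, once.
Trained networks look in the newest picture that a camera, given by its name, has taken for a name from the list of things; names that differ only in an ending like _2 or _b are one class to them, and where a whole thing is asked for, a point or a joint stands for the part that bears it (a point fixed in the world has none). Each returns a list of dicts, best first, with "score" (0 to 1); they miss things now and then, are a little off and sometimes report something else, mostly with a low value. They report only what shows in the picture. A call takes as long as a camera call. They do not tell look-alikes from the thing itself.
- models.boxes_of(thing, camera): "at" ([x, y, z] in m, in world coordinates, good to about 4 mm: the middle of the surface that is visible of it).
- models.regions_of(thing, camera): "pixels" (420x560 bool, what is visible of it).
- models.mark_of(thing, camera): "at" ([x, y, z] in m, in world coordinates, good to about 4 mm: a listed point, or the origin of a listed thing).
Readings, each from a call of its own:
- telemetry.current_t(): time.
- telemetry.current_joints(): joint angles.
- telemetry.current_dq(): joint speeds.
- telemetry.current_joint_efforts(): joint torques, N m.
- telemetry.current_ee_pos(): TCP position.
- telemetry.current_tool_rot(): TCP orientation.
- telemetry.current_wrist_force(): force on the tool from outside, world axes, zero at the start.
- telemetry.current_torque(): the same for the moment, N m.
- telemetry.current_opening(): finger opening in m.
- telemetry.current_finger_force(): force on a finger pad.
Only numpy, scipy, OpenCV 4.12 (cv2) and the standard library are available. Lean on these libraries where they do the work, as an engineer would, in place of code of your own. Each camera call takes 0.05 s, during which the arm holds its last target. There are 200 camera calls.

## Working session

There is one attempt and no reset: what is moved stays moved. The work goes in short steps, each a Python script; the robot and the scene stay as the last script left them, time stands still between calls to the robot, and variables do not carry over. Pictures are saved under pics/ and viewed, at most 10 in all, crops included, and the job is handed in when it is done.

```bash
mkdir -p pics; python3 - <<'E'
from plant import *
import cv2,numpy as np
for n in ("scene","top"):
    im=vision.snapshot(n); cv2.imwrite(f"pics/{n}0.png",im[:,:,::-1])
    c=vision.get_calibration(n); print(n,c)
def show(t,cam):
    for f in (models.mark_of,):
        print(t,cam,[(round(d["score"],2),np.round(d["at"],3).tolist()) for d in f(t,cam)])
for t in ("egg_small_top","egg_1_top","dish_empty_rim","dish_stopper_rim","tally_top","counter","tray","stopper","bottle","syringe"): show(t,"top")
print(telemetry.current_t())
E
```

```text
scene {'fx': 513.0158944687657, 'fy': 513.0158944687657, 'cx': 281.56310867184493, 'cy': 214.6273234426386, 'position': array([ 1.55108869, -0.01014601,  1.33090403]), 'orientation': array([-0.23163712,  0.638098  ,  0.69394896, -0.24002089])}
top {'fx': 385.5132390752934, 'fy': 385.5132390752934, 'cx': 280.34228118582837, 'cy': 215.00139142848687, 'position': array([ 0.34361615, -0.07409285,  1.05616696]), 'orientation': array([ 0.07632237, -0.69911103,  0.70717162, -0.07298605])}
egg_small_top top [(0.72, [0.557, 0.253, 0.067]), (0.55, [0.616, 0.243, 0.051])]
egg_1_top top [(0.63, [0.547, 0.195, 0.065]), (0.61, [0.435, -0.005, 0.004])]
dish_empty_rim top [(0.76, [0.596, -0.017, 0.02])]
dish_stopper_rim top [(0.88, [0.438, -0.006, 0.023]), (0.37, [0.61, 0.239, 0.008])]
tally_top top [(0.68, [0.358, -0.16, 0.058]), (0.62, [0.545, -0.523, 0.053]), (0.56, [0.699, -0.332, 0.056]), (0.46, [0.537, -0.212, 0.058])]
counter top [(0.95, [0.711, -0.367, -0.0]), (0.76, [0.553, -0.557, 0.0]), (0.61, [0.552, -0.249, -0.0]), (0.56, [0.369, -0.196, -0.004])]
tray top [(0.6, [0.551, 0.222, -0.001]), (0.43, [0.504, 0.26, 0.01])]
stopper top [(0.6, [0.435, -0.008, 0.004])]
bottle top [(0.71, [0.442, 0.428, -0.001]), (0.31, [0.492, 0.205, 0.009])]
syringe top [(0.9, [0.482, -0.432, 0.001])]
0.6
```

View pics/top0.png

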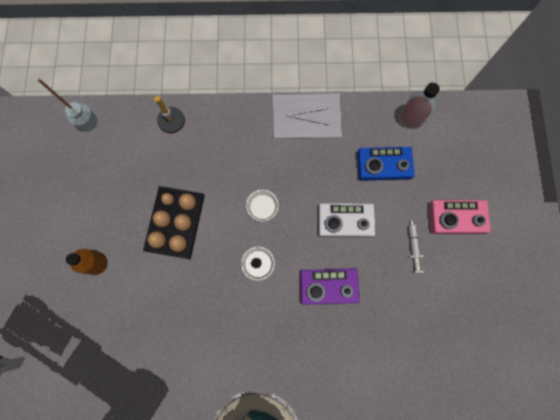

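View pics/scene0.png

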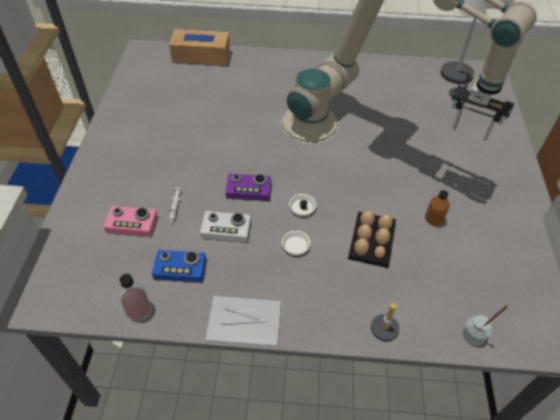

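The top view shows four counter shapes: white at (347,220), blue at (386,163), purple at (330,287) and pink at (461,217). Only the white one fits the description (white body, dark display strip); its large button is at (334,224).

The smallest egg is at (167,199), in the far-left corner pocket of the tray. The empty dish is at (262,206), and the dish with the stopper is at (257,263). I'll confirm with enlarged crops and a wrist view.

```bash
cat > h.py <<'E'
from plant import *
import cv2,numpy as np
from scipy.spatial.transform import Rotation as R
def rot(c): return R.from_quat(np.roll(c["orientation"],-1)).as_matrix()
def world(c,u,v,z):
    d=rot(c)@[(u-c["cx"])/c["fx"],(v-c["cy"])/c["fy"],1]; p=np.array(c["position"])
    return p+d*(z-p[2])/d[2]
def pix(c,p):
    q=rot(c).T@(np.array(p)-c["position"]); return [c["fx"]*q[0]/q[2]+c["cx"],c["fy"]*q[1]/q[2]+c["cy"]]
def marks(t,cam): return [(round(d["score"],2),np.round(d["at"],4).tolist()) for d in models.mark_of(t,cam)]
E
python3 - <<'E'
from h import *
im=cv2.imread("pics/top0.png")
cv2.imwrite("pics/crop.png",cv2.resize(im[150:310,135:385],None,fx=3.2,fy=3.2,interpolation=cv2.INTER_CUBIC)[:600,:800])
gripper_to(0.0)
q=telemetry.current_tool_rot(); print(q)
r.move_to([0.52,0.20,0.33],q)
c=vision.get_calibration("wrist"); im=vision.snapshot("wrist"); cv2.imwrite("pics/w0.png",im[:,:,::-1])
np.save("w0c.npy",c,allow_pickle=True)
for t in ("egg_small_top","egg_1_top","tray","dish_empty_rim"):
    m=marks(t,"wrist"); print(t,m,[np.round(pix(c,a)).tolist() for _,a in m])
print(c, telemetry.current_ee_pos(),telemetry.current_opening(),telemetry.current_t())
E
```

```text
[1.32055509e-05 2.16195034e-01 9.76350196e-01 3.75690467e-05]
egg_small_top [(0.79, [0.6141, 0.2418, 0.0456])] [[328.0, 225.0]]
egg_1_top [(0.71, [0.6133, 0.2416, 0.0092]), (0.57, [0.5509, 0.1968, 0.0658]), (0.53, [0.6152, 0.2418, 0.0463])] [[325.0, 217.0], [285.0, 204.0], [329.0, 225.0]]
tray [(0.9, [0.5499, 0.2224, -0.0004]), (0.17, [0.5585, 0.2541, 0.009])] [[298.0, 187.0], [319.0, 185.0]]
dish_empty_rim [(0.66, [0.5966, -0.0206, 0.0235])] [[180.0, 273.0]]
{'fx': 301.92258824019285, 'fy': 301.92258824019285, 'cx': 278.9669410314615, 'cy': 210.28862026451444, 'position': array([0.44553206, 0.23508258, 0.48952238]), 'orientation': array([0.11671209, 0.83462898, 0.53304384, 0.07508006])} [0.51962682 0.20075054 0.3297894 ] 0.0006972903129439394 3.875
```

View pics/crop.png

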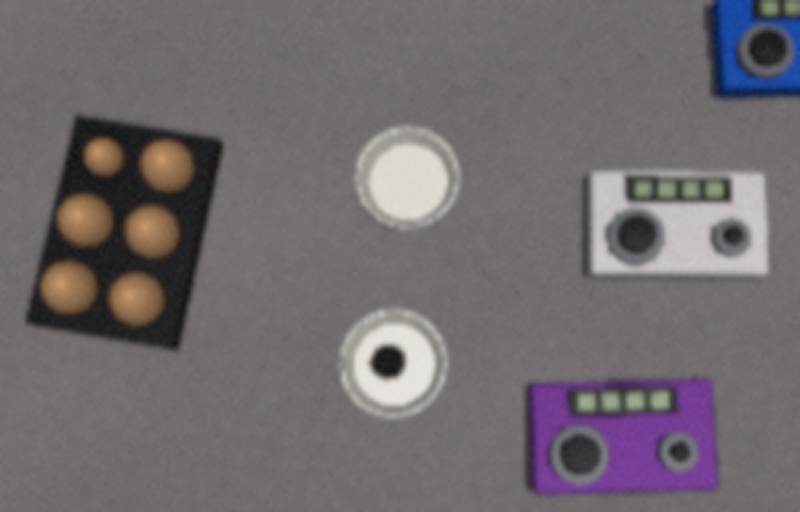

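View pics/w0.png

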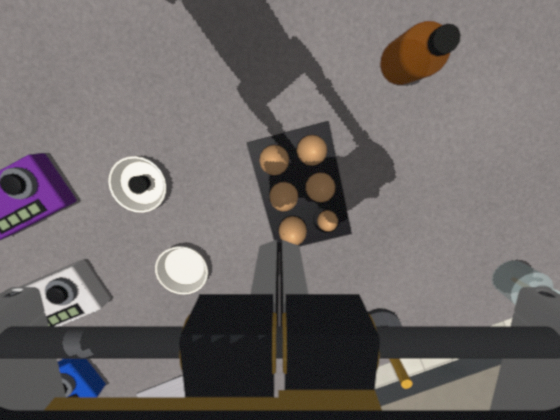

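Crop and wrist view agree. The small egg is at crop (103,156), wrist (327,221), and is clearly smaller than the other five. The empty dish is at crop (408,177). The large button of the white counter is at crop (636,237), with the small one at (731,237).

Next: compute positions from pixels, compare with the networks, then point.

```bash
python3 - <<'E'
from h import *
c=vision.get_calibration("top"); w=np.load("w0c.npy",allow_pickle=True).item()
e1=world(c,167.2,198.8,.031); e2=world(w,327,221,.031)
d1=world(c,262.5,205.3,.018)
print("egg",e1,e2,"dish",d1,"button",world(c,333.75,224.06,.056))
egg=np.mean([e1[:2],e2[:2],[.6141,.2418],[.616,.243]],axis=0); dish=np.mean([d1[:2],[.596,-.017],[.5966,-.0206]],axis=0)
print(egg,dish)
assert np.abs(e1[:2]-egg).max()<.008 and np.abs(e2[:2]-egg).max()<.008 and np.abs(d1[:2]-dish).max()<.008
q=telemetry.current_tool_rot()
def point(xy,z):
    r.move_to([*xy,.22],q); r.move_l([*xy,z+.019+.025]); r.hold(2.4)
    print(telemetry.current_ee_pos(),telemetry.current_t()); r.move_l([*xy,.22],vel=.2)
point(egg,.051)
point(dish,.022)
r.move_to([.44,-.2,.28],q)
k=vision.get_calibration("wrist"); im=vision.snapshot("wrist"); cv2.imwrite("pics/w1.png",im[:,:,::-1])
np.save("w1c.npy",k,allow_pickle=True)
for t in ("tally_top","counter"):
    m=marks(t,"wrist"); print(t,m,[np.round(pix(k,a)).tolist() for _,a in m])
print(telemetry.current_t())
E
```

```text
egg [0.61313403 0.24014649 0.031     ] [0.61301786 0.24241362 0.031     ] dish [ 0.59468457 -0.02126409  0.018     ] button [ 0.53229374 -0.2111439   0.056     ]
[0.61406297 0.24184003] [ 0.59576152 -0.01962136]
[0.61407342 0.24183583 0.0950195 ] 7.9083
[ 0.59575096 -0.01959459  0.06599915] 13.2833
tally_top [(0.62, [0.6988, -0.3278, 0.0556]), (0.6, [0.3561, -0.161, 0.0593]), (0.54, [0.5364, -0.2117, 0.0598])] [[274.0, 371.0], [278.0, 114.0], [300.0, 256.0]]
counter [(0.79, [0.372, -0.1989, 0.002]), (0.79, [0.5532, -0.5596, 0.0019])] [[259.0, 138.0], [114.0, 330.0]]
15.3167
```

View pics/w1.png

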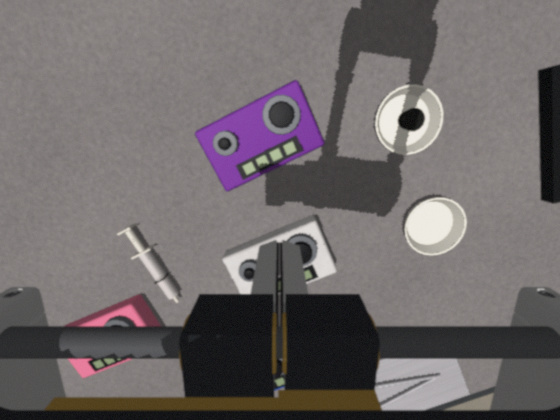

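The wrist view shows the white counter, with the large button at about (301,248) and the small one at (249,270). That agrees with the measured (0.535,-0.211), so I'll press there with a force guard.

```bash
python3 - <<'E'
from h import *
k=np.load("w1c.npy",allow_pickle=True).item(); print(world(k,301,248,.056))
b=[.5345,-.2115]; q=telemetry.current_tool_rot(); T=lambda z:[*b,z+.019]
r.move_to(T(.12),q); r.move_l(T(.066),vel=.1)
f0=telemetry.current_wrist_force()
hit=r.move_l(T(.044),vel=.02,guard=12)
print(hit,telemetry.current_ee_pos()[2]-.019,telemetry.current_wrist_force()-f0)
r.hold(.4); print(telemetry.current_ee_pos()[2]-.019,telemetry.current_wrist_force()-f0)
r.move_l(T(.066),vel=.04); r.hold(.3); print(telemetry.current_wrist_force()-f0)
r.move_l(T(.22),vel=.15)
print(telemetry.current_t())
im=vision.snapshot("scene"); cv2.imwrite("pics/s1.png",im[:,:,::-1])
E
```

```text
[ 0.5274489  -0.20601899  0.056     ]
True 0.05002426869958569 [-2.50944626  0.46179793  5.64576086]
0.05002882269986457 [-0.28562051  0.90210012  5.24265709]
[-0.78575839 -0.55001519 -0.52968725]
19.975
```

View pics/s1.png

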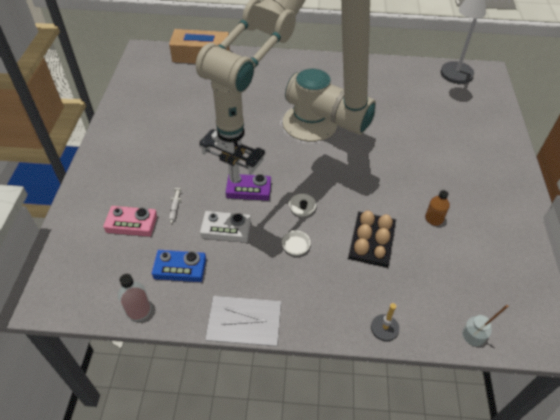

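The scene view shows the arm clear at 22 cm, with the eggs, dishes, bottle and syringe unmoved. The button stopped at 50.0 mm, which is its full 6 mm travel. The force held above the 4 N spring and fell back to zero after release.

```bash
python3 - <<'E'
from plant import *
print(r.sign_off(),telemetry.current_t())
E
```

```text
the job is handed in; nothing more can be done
the job is handed in; nothing more can be done
```

I pointed at the small egg and then at the empty dish for over 2 s each, pressed the white counter's large button fully down and released it, and handed the job in with the arm clear, at about 20 s of the 48 s allowed.

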